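# Load and close the sample press

## Robot

A 6-joint arm with a two-finger parallel gripper is mounted at the origin on the work surface. World frame = base frame: x ahead of the robot, y to its left, z up, the work surface at z = 0. Lengths are in mm, angles in rad, forces in N, time in s.
With the tool pointing down it reaches from about 275 to 750 mm from the base axis. Payload 10.2 kg.
Tool frame: the origin (TCP) lies midway between the tips of the shut fingers; the grasp point (between the pads) lies 19 mm behind it; x points along the fingers, y is the direction in which the jaws open and shut, and the axes are right-handed (so a half turn about x gives the same grasp; the last joint's range is limited). The gripper opens to 85 mm and grips with 20 to 120 N. Pads are 22 mm wide; open, the fingers measure 114 mm over their backs; the gripper's body (76 mm by 85 mm) begins 54 mm behind the grasp point. The pads swing forward as they close: fully open they stand 13 mm farther back than shut.
Start: joints at [1.053, 0.313, 1.498, -0, 1.331, -0.223], TCP at [152.551, 502.354, 231.294] pointing down, gripper open.
Joint ranges: [-2.94, 2.94], [-0.97, 2.17], [0.19, 2.56], [-1.23, 4.37], [0.02, 3.11], [-2.88, 2.88]. Speed limits (rad/s): [2.39, 2.39, 3.01, 3.14, 3.14, 3.14].

## Interface

Orientations are given as a unit quaternion [w, x, y, z].
In Python, from rig import sense, capture, get_calibration, finish_job gives the robot as it stands.
- The arm moves only by the tool jog_arm, never from a script. Its argument "increments" is a list of rows, each an object of numbers: "rx", "ry", "rz": the turn, a rotation vector about the tool's x, y, z in rad; "x", "y", "z": the shift along the tool's x, y, z in mm; "hand": the finger opening in mm, from 0 to 85.4. A call has 1 to 5 rows; each row shifts and turns the commanded pose from where the row before left it, along the tool's axes as they then stand; what a row does not reach is not made up. A row lasts 1/8 s, in which the tool goes at most 62.5 mm and 10.7 degrees, less where a joint would pass 70% of its speed; a pose out of reach is approached as far as the arm can. A call with a gripper value outside its range is refused whole. The fingers move at their own pace and stop on an object; "force" is the grip in N (left out, the last holds). Time passes only in rows, so rows that do not move let the fingers close. It gives the time, the measured TCP pose, the force and the opening at its end, in the units of the state.
- sense(): the state, without advancing time (a new reading comes with each control period).
- capture(name): name is "scene" or "top" or "wrist"; returns the picture (384x512x3 uint8, red, green, blue); there is no depth.
- get_calibration(name): a dict with "camera_matrix" (3x3 intrinsics, pixels), "R" (3x3) and "t" (3): a world point X has camera coordinates R X + t; the wrist camera has in their place "T_tool_cam" (4x4, takes a point from camera to tool coordinates, whose origin is the TCP and whose axes are the tool frame's). Camera axes: x right, y down, z forward; pixel columns grow to the right and rows downward; lengths in mm; the calibration is good to about 2 mm. A picture is of the moment at which its call begins: read the wrist's pose just before it. get_calibration takes no time and is no camera call.
- finish_job(): hands the job in, once; it reports no verdict.
The state is a dict: "time_s": time; "joints": joint angles; "dq": joint speeds; "tau": joint torques, N m; "eef_pos": TCP position; "ee_rot": TCP orientation; "force": force on the tool from outside, world axes, zero at the start; "wrist_torque": the same for the moment, N m; "grip_width": opening from 0.0 (shut) to 1.0 (fully open).
Only numpy, scipy, OpenCV 4.12 (cv2) and the standard library are available. Lean on these libraries where they do the work, as an engineer would, in place of code of your own. Each camera call takes 0.05 s, during which the arm holds its last target.

## Task

Take the blue sample carrier out of the rack and load it into the press, blue side up, sample end first and fully home against the stop, while the safety catch still locks the handle. Let go of it, then slide the yellow safety catch all the way off (to the press's left), and only then pull the red handle all the way down. Leave the orange carrier and everything else on the bench where it stands.

Things in the scene. Friction and masses are not known exactly. Their poses are not given: they have to be found in the camera images.
- press: Cream and grey hand press fixed to the bench, 235 mm deep, 170 wide. Origin: on the bench under the front face of its arch, mid-width; +x runs into the press, away from the robot, +y to its left, z up. Grey bed: top at z 25 mm, from x -30 mm. On it a channel along +x, 52 mm wide between 10 mm high steel rails that flare to about 72 mm at x -30 mm.
- press_stop (a point): Point on the bed at the middle of the face of the dark stop that closes the channel (press x 95, y 0, z 25 mm); axes as the press. A carrier is home when its sample end is against it.
- press_arch (a point): Middle of the arch top's front edge (press x 0, y 0, z 90 mm). Arch: x 0 to 140, y -65 to 65 mm; its opening is 80 mm wide; the steel platen in it hangs 34 mm above the bed and sinks 15 mm as the handle goes down. Behind it a housing to x 205 mm, 110 mm high. A ram with a 32 mm cap stands up at x 85, y 0, to z 122 mm.
- catch (a joint): Slide of the safety catch (m): 0 = locked, grows as the yellow tab slides to the press's +y (its left); end stop at 0.035. From 0.024 on, its bolt no longer blocks the handle. It needs about 3 N and stays where it is left. Starts at 0 to 0.005.
- catch_tab (a point): Grip point in the catch's yellow tab, on the arch near its front: an upright plate 10 mm thick along press y, 32 mm along x, top 16 mm above this point, foot 20 mm below it on a 12 mm round bolt. At 0: press x 34, y 10, z 124 mm. The bolt lies along y at z 98 mm and sticks out on the right to y -97 mm under the handle's arm; its keeper at y -57 mm is 110 mm high.
- lever (a joint): Handle's hinge angle (rad): 0 = up (arm leaning to the front, 55 degrees above level), grows as the grip is pulled forward and down; end stop at 1.01 (arm 3 degrees below level). Axis level, along press y, through lever_pivot. It needs 5 to 8 N at the grip and stays where it is left. While the catch locks it, its bolt stops it near 0.03 (0.15 if forced with 25 N).
- lever_pivot (a point): Point on the handle's hinge axis, fixed to the press at press x 75, y -80, z 65 mm. The arm is 12 mm wide (y).
- lever_grip (a point): Middle of the handle's red round grip: 24 mm diameter, 100 mm long, along press y, 150 mm from the hinge axis, free on the right of the steel arm. At 0: press x -11, y -135, z 188 mm; fully down: about x -75, z 57 mm.
- rack: Grey carrier rack with clear roof, fixed, 125 mm deep, 200 wide, 75 high. Origin: on the bench, middle of its open front, which looks roughly to the robot's right; +x runs into it. Bays at rack y -54 and 54 mm, 72 mm wide; floor at z 25 mm, roof underside at 65 mm, back wall at x 119 mm. A steel tongue (34 mm wide, z 10 to 25 mm) reaches 25 mm out in front of each bay.
- carrier_blue: Flat sample carrier, 180 mm long, about 0.2 kg, BLUE plaque on top. Origin: underside, mid-length; +x to its sample end, z up. Aluminium tray x -5 to 90 mm, 46 wide, 18 high; black handle x -90 to -5 mm, 24 wide, 28 high. Starts in either rack bay, handle inside, 65 to 80 mm of tray sticking out, underside at z 25 mm. Loaded, only the handle sticks out of the arch.
- carrier_blue_head (a point): Underside of the blue carrier at the middle of the tray's end face (carrier x 90 mm); axes as the carrier.
- carrier_blue_handle (a point): Point in the blue carrier's handle, 25 mm from its end (carrier x -65 mm), 14 mm above the underside.
- carrier_orange: Second carrier, same in every way but with an ORANGE plaque, in the rack's other bay; to be left alone.
- bottle: Bystander: amber bottle, 60 mm diameter, 130 mm high, origin under its centre. The six bystanders stand upright on the bench and swap places.
- weight: Bystander: brass weight, 66 mm diameter, 82 mm high, origin under its centre.
- cup: Bystander: white cup, 76 mm diameter, 85 mm high, origin under its centre.
- jar: Bystander: white jar with black lid, 70 mm diameter, 80 mm high, origin under its centre.
- gauge: Bystander: dial gauge on a round foot, 72 mm diameter, 132 mm high, origin under its centre.
- plaques: Bystander: stack of sample plaques, about 70 x 65 mm, 36 mm high, origin under its centre.

How it is judged:
By the outcome, as a careful person would: the job done as asked, in the order asked, and still so for the second after the job is handed in, with the robot touching nothing.
It also fails if it takes over 70 s, if anything falls off the work surface, if the arm or the gripper's body presses on something with over 40 N, if the wrist force passes 120 N, or if a joint passes its speed limit or range.

## Working session

There is one attempt and no reset: what is moved stays moved. The work goes in short steps, Python scripts to look and compute and a tool call to move; the robot and the scene stay as the last step left them, time stands still between calls to the robot, and variables do not carry over. Pictures are saved under pics/ and viewed, and the job is handed in when it is done.

Besides the shell and the picture viewer there is one more tool, called after "Emit:" as name(argument=value, ...), one argument or row to a line, values as JSON. jog_arm: Moves the arm, as the interface text tells. Its arguments: {"type":"object","properties":{"increments":{"type":"array","items":{"type":"object","properties":{"rx":{"type":"number"},"ry":{"type":"number"},"rz":{"type":"number"},"x":{"type":"number"},"y":{"type":"number"},"z":{"type":"number"},"hand":{"type":"number"}}}},"force":{"type":"number"}},"required":["increments"]}

```bash
ls; mkdir -p pics
python3 - <<'E'
from rig import *
import cv2
for n in ("scene","top","wrist"):
    print(n,get_calibration(n))
    cv2.imwrite(f"pics/{n}0.png",capture(n)[:,:,::-1])
print(sense())
E
```

```text
pics
scene {'camera_matrix': array([[358.56889578,   0.        , 260.43574943],
       [  0.        , 358.56889578, 192.42680154],
       [  0.        ,   0.        ,   1.        ]]), 'R': array([[-0.01989701,  0.99976218,  0.0089272 ],
       [ 0.79671529,  0.02124917, -0.60398114],
       [-0.6040272 , -0.00490498, -0.79694861]]), 't': array([ -13.68987065, -365.04941965, 1627.1459058 ])}
top {'camera_matrix': array([[478.56242543,   0.        , 258.3730727 ],
       [  0.        , 478.56242543, 190.15993071],
       [  0.        ,   0.        ,   1.        ]]), 'R': array([[ 0.00696961, -0.99997433, -0.00166306],
       [-0.98815504, -0.00663225, -0.15331548],
       [ 0.15330051,  0.00271191, -0.98817589]]), 't': array([  32.09287836,  550.57636171, 1733.95167847])}
wrist {'camera_matrix': array([[285.08249628,   0.        , 254.2766111 ],
       [  0.        , 285.08249628, 189.25630184],
       [  0.        ,   0.        ,   1.        ]]), 'T_tool_cam': array([[ 5.83063627e-04, -2.88969684e-01,  9.57338071e-01,
        -1.43159501e+02],
       [ 9.99996795e-01, -2.19005252e-03,
[... 173 characters left out ...]
.00000000e+00,
         1.00000000e+00]])}
{'time_s': 0.15, 'joints': array([ 1.05257722e+00,  3.13287842e-01,  1.49824818e+00, -5.23519558e-06,
        1.33102514e+00, -2.23437594e-01]), 'dq': array([-0.00136907, -0.00138215, -0.00282742,  0.00090009, -0.00011157,
       -0.00014009]), 'tau': array([ 2.36737120e-03, -4.12361276e+01, -2.59797156e+01, -2.10424309e-04,
        3.23214634e-03,  3.83456245e-05]), 'eef_pos': array([152.46054707, 502.16956734, 230.88917339]), 'ee_rot': array([ 0.69931764,  0.10352382,  0.69956246, -0.10416341]), 'force': array([-0.31523207,  0.49524044, -0.22809439]), 'wrist_torque': array([-0.02246723, -0.02110776,  0.01197253]), 'grip_width': 0.9969981082235079}
```

View pics/scene0.png

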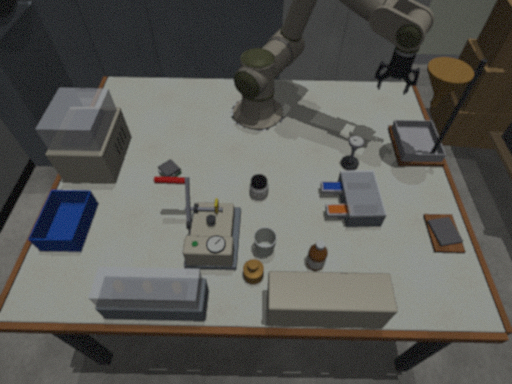

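View pics/top0.png

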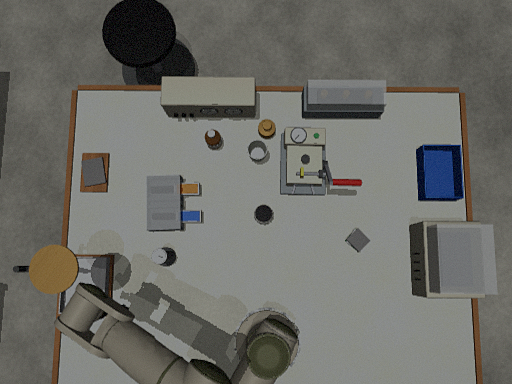

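View pics/wrist0.png

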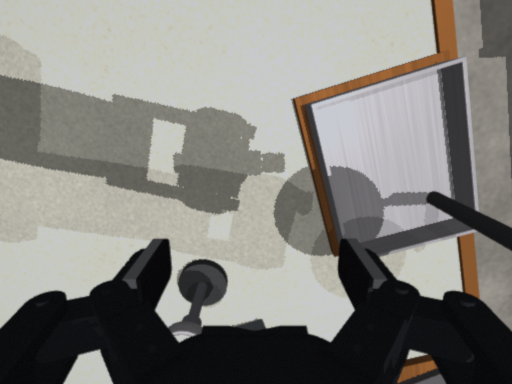

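The scene camera faces the robot and the top view has +x up and +y left. In the top view, blue carrier ≈(190,216), orange ≈(189,189), press ≈(304,160), red grip ≈(346,182), jar ≈(263,213), gauge ≈(163,257). Next I'll zoom in and build helpers.

```bash
cat > h.py <<'E'
import numpy as np, cv2
from rig import *
from scipy.spatial.transform import Rotation as Ro
def cam(n, s=None):
    c=get_calibration(n); K=c["camera_matrix"]
    if n!="wrist": return K,np.array(c["R"]),np.array(c["t"])
    s=s or sense(); q=s["ee_rot"]; R=Ro.from_quat([q[1],q[2],q[3],q[0]]).as_matrix()
    T=np.array(c["T_tool_cam"]); Rwc=R@T[:3,:3]; p=R@T[:3,3]+s["eef_pos"]
    return K,Rwc.T,-Rwc.T@p
def ray(C,u,v):
    K,R,t=C; d=R.T@np.linalg.solve(K,[u,v,1.]); return -R.T@t,d
def onz(C,u,v,z):
    o,d=ray(C,u,v); return o+d*(z-o[2])/d[2]
def proj(C,X):
    K,R,t=C; p=K@(R@np.array(X,float)+t); return p[:2]/p[2]
def tri(rays):
    A=0;b=0
    for o,d in rays:
        d=d/np.linalg.norm(d);P=np.eye(3)-np.outer(d,d);A=A+P;b=b+P@o
    X=np.linalg.solve(A,b); return X,[np.linalg.norm(np.cross(X-o,d/np.linalg.norm(d))) for o,d in rays]
def toolR(s=None):
    s=s or sense(); q=s["ee_rot"]; return Ro.from_quat([q[1],q[2],q[3],q[0]]).as_matrix()
E
python3 - <<'E'
import cv2
a=cv2.imread("pics/top0.png"); 
cv2.imwrite("pics/t_press.png",cv2.resize(a[115:205,250:370],None,fx=6,fy=6,interpolation=cv2.INTER_CUBIC))
cv2.imwrite("pics/t_rack.png",cv2.resize(a[165:240,135:215],None,fx=7,fy=7,interpolation=cv2.INTER_CUBIC))
a=cv2.imread("pics/scene0.png")
cv2.imwrite("pics/s_press.png",cv2.resize(a[165:275,145:275],None,fx=5,fy=5,interpolation=cv2.INTER_CUBIC))
E
```

```text
(no output)
```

View pics/t_press.png

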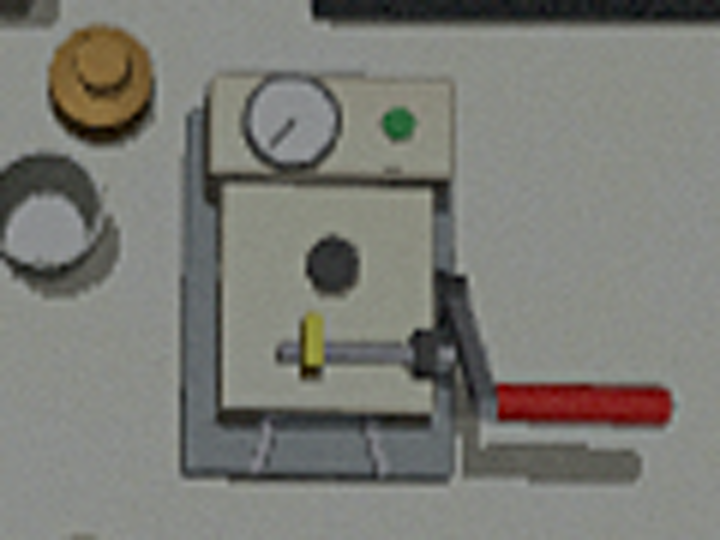

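View pics/t_rack.png

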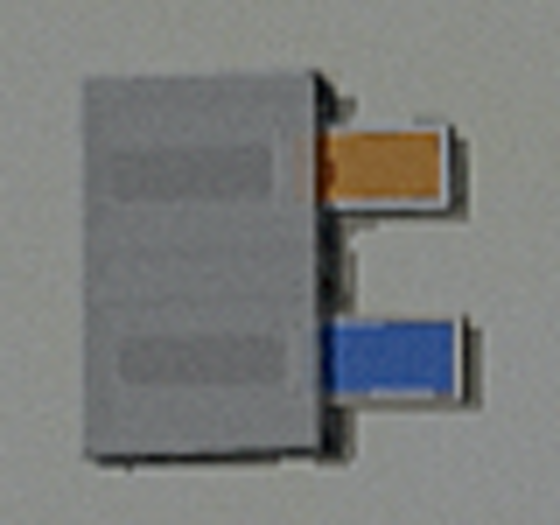

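View pics/s_press.png

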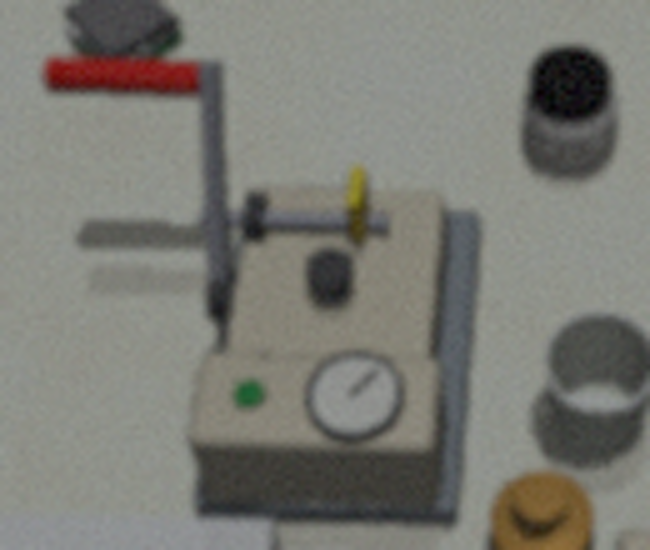

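Run:
```python
from h import *
C=cam("top")
def c(U,V,f,ox,oy,z): return onz(C,(U+.5)/f-.5+ox,(V+.5)/f-.5+oy,z)[:2].round(1)
P=lambda U,V,z:c(U,V,6,250,115,z); Rk=lambda U,V,z:c(U,V,7,135,165,z)
print("bed front L,R",P(184,474,25),P(449,477,25))
print("bed front L,R z0",P(184,474,0))
print("arch FL FR BL BR",P(219,408,90),P(433,412,90),P(222,185,90),P(434,188,90))
print("house z110 BL BR FL FR",P(211,78,110),P(453,82,110),P(211,174,110),P(453,179,110))
print("cap z122",P(332,263,122)); print("tab top",P(313,345,140)); print("grip ends z188",P(500,402,188),P(668,407,188))
print("rails front",P(262,470,35),P(380,472,35))
print("rack",[Rk(*p,75) for p in((83,77),(315,72),(318,452),(83,457))])
print("blue end",Rk(466,316,43),Rk(464,403,43)," side far",Rk(330,318,43),"near",Rk(330,396,43))
print("orange end",Rk(448,125,43),Rk(450,208,43))
a=capture("top"); 
hsv=cv2.cvtColor(a,cv2.COLOR_RGB2HSV)
m=((hsv[...,0]>105)&(hsv[...,0]<125)&(hsv[...,1]>120)).astype(np.uint8); m[:,:170]=0;m[:,215:]=0;m[:200]=0;m[230:]=0
ct=max(cv2.findContours(m,0,2)[0],key=cv2.contourArea); r=cv2.minAreaRect(ct);print(r,[onz(C,*p,43)[:2].round(1) for p in cv2.boxPoints(r)])
b=capture("scene"); hs=cv2.cvtColor(b,cv2.COLOR_RGB2HSV)
def cen(h,lo,hi,s,box):
    m=((h[...,0]>=lo)&(h[...,0]<=hi)&(h[...,1]>s)); k=np.zeros_like(m);k[box[1]:box[3],box[0]:box[2]]=1;m&=k;y,x=np.nonzero(m);return x.mean(),y.mean(),len(x)
ty=cen(hsv,22,32,130,(295,160,310,185)); sy=cen(hs,22,32,130,(205,190,225,220)); print(ty,sy)
print("tab tri",tri([ray(C,*ty[:2]),ray(cam("scene"),*sy[:2])]))
def red(h,box):
    m=((h[...,0]<6)|(h[...,0]>174))&(h[...,1]>130);k=np.zeros_like(m);k[box[1]:box[3],box[0]:box[2]]=1;m&=k;y,x=np.nonzero(m);return x.mean(),y.mean(),len(x)
tr=red(hsv,(325,170,370,195));sr=red(hs,(145,170,200,190));print(tr,sr,"grip tri",tri([ray(C,*tr[:2]),ray(cam("scene"),*sr[:2])]))
```

```text
bed front L,R [540.6 -46.1] [ 539.9 -211.4]
bed front L,R z0 [544.3 -47.2]
arch FL FR BL BR [571.4 -64.4] [ 569.8 -193.4] [709.6 -66.5] [ 708.5 -195.9]
house z110 BL BR FL FR [771.2 -58.8] [ 769.6 -205.7] [711.3 -58.7] [ 709.2 -204.8]
cap z122 [ 654.1 -130.2]
tab top [ 600.7 -116.9]
grip ends z188 [ 559.1 -218.7] [ 556.9 -314.2]
rails front [542.  -94.1] [ 541.2 -167.3]
rack [array([596.6, 446.1]), array([600.1, 324.8]), array([401.4, 316.8]), array([398. , 437.6])]
blue end [475.9 246.4] [430.  246.3]  side far [474.3 318.1] near [433.2 316.8]
orange end [577.9 258.6] [533.3 256.4]
((189.5, 215.5), (9.0, 17.0), 90.0) [array([470.6, 320.6]), array([471. , 257.9]), array([437.8, 257. ]), array([437.3, 319.5])]
(np.float64(301.5151515151515), np.float64(171.9090909090909), 33) (np.float64(216.06896551724137), np.float64(204.6551724137931), 29)
tab tri (array([ 604.70168975, -118.5031389 ,  123.32614343]), [np.float64(0.9456223234435844), np.float64(0.9456223234435903)])
(np.float64(346.86470588235295), np.float64(181.8764705882353), 170) (np.float64(169.11560693641619), np.float64(179.39884393063585), 173) grip tri (array([ 558.03055192, -266.45032124,  190.82023018]), [np.float64(0.6623432519402792), np.float64(0.6623432519402329)])
```

Run:
```python
from h import *
C=cam("top")
for n,u,v,z in (("jar",263,213,80),("gauge",163,256,130),("plaq",357,240,36),("cup",258,150,85),("weight",267,128,82),("bottle",213,138,130)):
    print(n,onz(C,u,v,z/2).round(0),onz(C,u,v,z).round(0))
print(toolR().round(3)); print(get_calibration("wrist").keys())
```

```text
jar [466.  18.  40.] [461.  18.  80.]
gauge [305. 376.  65.] [304. 363. 130.]
plaq [ 370. -331.   18.] [ 369. -327.   36.]
cup [703.  38.  42.] [693.  38.  85.]
weight [789.   5.  41.] [777.   5.  82.]
bottle [742. 206.  65.] [725. 200. 130.]
[[-0.     0.291  0.957]
 [-0.001  0.957 -0.291]
 [-1.    -0.001 -0.   ]]
dict_keys(['camera_matrix', 'T_tool_cam'])
```

```bash
cat >> h.py <<'E'
def plan(pos,yaw,maxd=50,maxa=0.17,minrows=1):
    """tool-down target TCP pos (world), jaw (tool y) yaw rad -> rows"""
    s=sense(); R0=toolR(s); p0=np.array(s["eef_pos"])
    Rt=np.array([[0,np.cos(yaw),np.sin(yaw)],[0,np.sin(yaw),-np.cos(yaw)],[-1,0,0]])
    rv=Ro.from_matrix(R0.T@Rt).as_rotvec(); d=np.array(pos)-p0
    n=max(minrows,int(np.ceil(max(np.linalg.norm(d)/maxd,np.linalg.norm(rv)/maxa))))
    R=R0.copy(); st=Ro.from_rotvec(rv/n).as_matrix()
    for i in range(n):
        print(np.r_[R.T@(d/n)].round(1),(rv/n).round(3)); R=R@st
    print("n",n,"t",s["time_s"])
E
python3 - <<'E'
from h import *
plan([454,225,190],0.0,60)
E
```

```text
[  5.1 -22.2  46.1] [0.16 0.   0.  ]
[  5.1 -14.6  49.1] [0.16 0.   0.  ]
[ 5.1 -6.6 50.8] [0.16 0.   0.  ]
[ 5.1  1.5 51.2] [0.16 0.   0.  ]
[ 5.1  9.6 50.3] [0.16 0.   0.  ]
[ 5.1 17.5 48.1] [0.16 0.   0.  ]
[ 5.1 24.9 44.7] [0.16 0.   0.  ]
[ 5.1 31.7 40.2] [0.16 0.   0.  ]
n 8 t 0.25
```

Emit:
jog_arm(
  increments=[
    {"x":5,"y":-22,"z":46,"rx":0.16},
    {"x":5,"y":-15,"z":49,"rx":0.16},
    {"x":5,"y":-7,"z":51,"rx":0.16},
    {"x":5,"y":1.5,"z":51,"rx":0.16},
    {"x":5,"y":10,"z":50,"rx":0.16},
  ],
)

```text
schema error: expected keys rx, ry, rz, x, y, z, hand
```

Emit:
jog_arm(
  increments=[
    {"x":5,"y":17.5,"z":48,"rx":0.16},
    {"x":5,"y":25,"z":45,"rx":0.16},
    {"x":5,"y":32,"z":40,"rx":0.16},
    {},
  ],
)

```text
schema error: expected keys rx, ry, rz, x, y, z, hand
```

Run:
```python
from h import *
s=sense();C=cam("wrist",s);a=capture("wrist");np.savez("w1.npz",*C);cv2.imwrite("pics/w1.png",a[:,:,::-1])
print(s["eef_pos"],toolR(s).round(3),s["time_s"])
```

```text
[152.49341689 502.25244675 231.02481096] [[-0.     0.291  0.957]
 [-0.001  0.957 -0.291]
 [-1.    -0.001 -0.   ]] 0.25
```

View pics/w1.png

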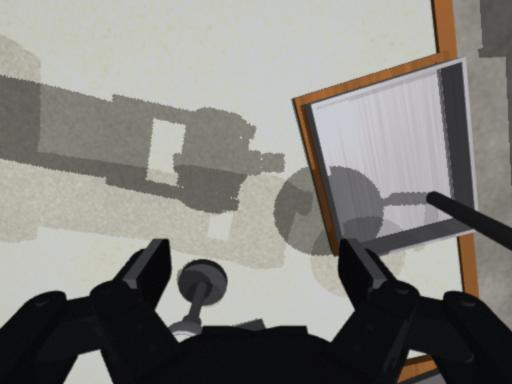

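The view hasn't changed because the calls were refused: every row needs all seven keys. I'll resend them in full.

Emit:
jog_arm(
  increments=[
    {"x":5,"y":-22,"z":46,"rx":0.16,"ry":0,"rz":0,"hand":85},
    {"x":5,"y":-15,"z":49,"rx":0.16,"ry":0,"rz":0,"hand":85},
    {"x":5,"y":-7,"z":51,"rx":0.16,"ry":0,"rz":0,"hand":85},
    {"x":5,"y":1.5,"z":51,"rx":0.16,"ry":0,"rz":0,"hand":85},
    {"x":5,"y":10,"z":50,"rx":0.16,"ry":0,"rz":0,"hand":85},
  ],
)

```text
time_s: 0.92
eef_pos: [341.5, 327.6, 206.2]
ee_rot: [0.603, 0.37, 0.603, -0.37]
force: [1.0, 1.0, 0.7]
grip_width: 0.995
```

Emit:
jog_arm(
  increments=[
    {"x":5,"y":17.5,"z":48,"rx":0.16,"ry":0,"rz":0,"hand":85},
    {"x":5,"y":25,"z":45,"rx":0.16,"ry":0,"rz":0,"hand":85},
    {"x":5,"y":32,"z":40,"rx":0.16,"ry":0,"rz":0,"hand":85},
    {"x":0,"y":0,"z":0,"rx":0,"ry":0,"rz":0,"hand":85},
  ],
)

```text
time_s: 1.42
eef_pos: [455.3, 222.6, 190.6]
ee_rot: [-0.498, -0.502, -0.498, 0.503]
force: [-0.5, 0.1, -0.6]
grip_width: 0.999
```

Run:
```python
from h import *
s=sense();C=cam("wrist",s);a=capture("wrist");np.savez("w1.npz",*C);cv2.imwrite("pics/w1.png",a[:,:,::-1])
print(s["eef_pos"],toolR(s).round(3),s["time_s"])
```

```text
[455.27777132 222.57987704 190.64644139] [[-0.001  1.    -0.009]
 [-0.    -0.009 -1.   ]
 [-1.    -0.001  0.   ]] 1.425
```

View pics/w1.png

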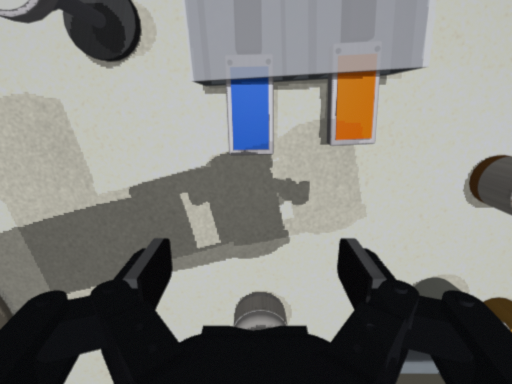

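The view shows blue tray end edge at about row 153, from column 229 to 272, and the rack front edge at about row 80.

Run:
```python
from h import *
a=cv2.imread("pics/w1.png");cv2.imwrite("pics/w1z.png",cv2.resize(a[50:165,180:300],None,fx=5,fy=5,interpolation=cv2.INTER_CUBIC))
```

```text
(no output)
```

View pics/w1z.png

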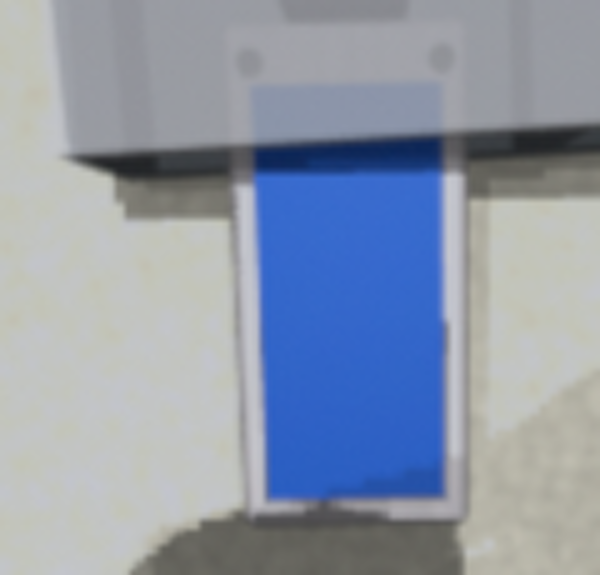

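Tray top corners in the zoom: end (249,514) and (466,514), rear (229,24) and (464,24), seen through the clear roof.

Run:
```python
from h import *
f=np.load("w1.npz");C=[f[k] for k in f.files]
P=lambda U,V,z=43:onz(C,(U+.5)/5-.5+180,(V+.5)/5-.5+50,z)[:2]
el,er,bl,br,ml,mr=[P(*p) for p in((249,514),(466,514),(229,24),(464,24),(236,200),(467,200))]
for q in(el,er,bl,br,ml,mr):print(q.round(1))
e=(el+er)/2;b=(bl+br)/2;m=(ml+mr)/2;print("w",np.linalg.norm(el-er),np.linalg.norm(bl-br),"L",np.linalg.norm(e-b),"end",e,"yaw",np.degrees(np.arctan2(*(e-b)[::-1])),np.degrees(np.arctan2(*(e-m)[::-1])))
```

```text
[429.6 247.5]
[474.1 247. ]
[429.3 339.4]
[473.1 338.9]
[429.4 308.4]
[473.9 307.8]
w 44.50800531596416 43.81325879181285 L 91.86985098280782 end [451.85504877 247.24768464] yaw -89.58065296536299 -89.77095255318717
```

Emit:
jog_arm(
  increments=[
    {"x":50,"y":-3,"z":-17,"rx":-0.012,"ry":0,"rz":0,"hand":70},
    {"x":50,"y":0,"z":-20,"rx":0,"ry":0,"rz":0,"hand":70},
    {"x":40,"y":0,"z":-15,"rx":0,"ry":0,"rz":0,"hand":70},
    {"x":29,"y":0,"z":0,"rx":0,"ry":0,"rz":0,"hand":70},
    {"x":0,"y":0,"z":0,"rx":0,"ry":0,"rz":0,"hand":70},
  ],
)

```text
time_s: 2.1
eef_pos: [448.6, 277.2, 21.0]
ee_rot: [0.502, 0.496, 0.503, -0.499]
force: [-0.2, 0.1, 0.3]
grip_width: 0.823
```

```bash
cat > look.py <<'E'
import sys
from h import *
n=sys.argv[1];o=sys.argv[2];s=sense();C=cam(n,s);a=capture(n);np.savez(o+".npz",*C)
if len(sys.argv)>3:
    x0,y0,x1,y1,f=map(int,sys.argv[3:8]);a=cv2.resize(a[y0:y1,x0:x1],None,fx=f,fy=f,interpolation=cv2.INTER_CUBIC)
cv2.imwrite(f"pics/{o}.png",a[:,:,::-1]);print(s["eef_pos"].round(1),toolR(s).round(3).tolist(),s["force"].round(1),s["time_s"])
E
python3 look.py wrist w2
```

```text
[448.6 277.2  21. ] [[-0.004, 1.0, 0.01], [-0.001, 0.01, -1.0], [-1.0, -0.004, 0.001]] [-0.2  0.1  0.3] 2.1
```

View pics/w2.png

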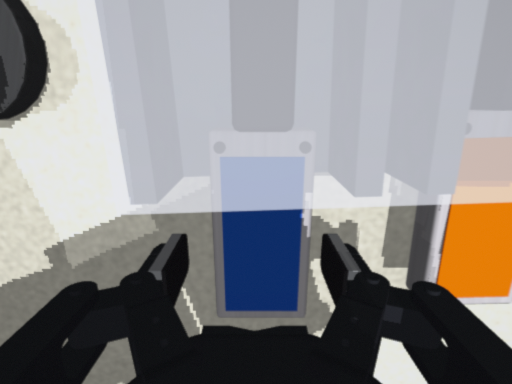

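The tray sits between the fingers, centred at about column 262 against the finger midpoint at 254. I'll shift 3 mm and close.

Emit:
jog_arm(
  increments=[
    {"x":0,"y":3,"z":0,"rx":0,"ry":0,"rz":0,"hand":70},
    {"x":0,"y":0,"z":0,"rx":0,"ry":0,"rz":0,"hand":30},
    {"x":0,"y":0,"z":0,"rx":0,"ry":0,"rz":0,"hand":30},
    {"x":0,"y":0,"z":0,"rx":0,"ry":0,"rz":0,"hand":30},
  ],
  force=60,
)

```text
time_s: 2.65
eef_pos: [453.8, 276.9, 23.6]
ee_rot: [0.502, 0.498, 0.502, -0.497]
force: [-2.0, -1.9, 8.2]
grip_width: 0.521
```

Emit:
jog_arm(
  increments=[
    {"x":-4,"y":0,"z":0,"rx":0,"ry":0,"rz":0,"hand":30},
    {"x":0,"y":0,"z":15,"rx":0,"ry":0,"rz":0,"hand":30},
    {"x":0,"y":0,"z":30,"rx":0,"ry":0,"rz":0,"hand":30},
    {"x":0,"y":0,"z":35,"rx":0,"ry":0,"rz":0,"hand":30},
  ],
)

```text
time_s: 3.15
eef_pos: [453.6, 195.2, 26.1]
ee_rot: [0.502, 0.498, 0.502, -0.498]
force: [1.7, -0.9, -0.4]
grip_width: 0.523
```

```bash
python3 look.py wrist w3
```

```text
[453.6 195.2  26.1] [[-0.0, 1.0, 0.009], [-0.0, 0.009, -1.0], [-1.0, -0.0, 0.0]] [ 1.7 -0.9 -0.4] 3.15
```

View pics/w3.png

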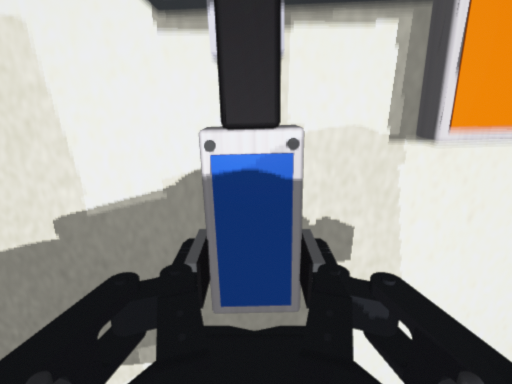

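Emit:
jog_arm(
  increments=[
    {"x":0,"y":0,"z":35,"rx":0,"ry":0,"rz":0,"hand":30},
    {"x":0,"y":0,"z":25,"rx":0,"ry":0,"rz":0,"hand":30},
    {"x":-15,"y":0,"z":5,"rx":-0.15,"ry":0,"rz":0,"hand":30},
    {"x":0,"y":0,"z":0,"rx":-0.16,"ry":0,"rz":0,"hand":30},
    {"x":0,"y":0,"z":0,"rx":-0.16,"ry":0,"rz":0,"hand":30},
  ],
)

```text
time_s: 3.82
eef_pos: [454.3, 130.8, 41.3]
ee_rot: [0.605, 0.366, 0.605, -0.366]
force: [-0.7, -0.5, -2.2]
grip_width: 0.527
```

Emit:
jog_arm(
  increments=[
    {"x":0,"y":0,"z":0,"rx":-0.16,"ry":0,"rz":0,"hand":30},
    {"x":0,"y":0,"z":0,"rx":-0.16,"ry":0,"rz":0,"hand":30},
    {"x":0,"y":0,"z":0,"rx":-0.16,"ry":0,"rz":0,"hand":30},
    {"x":0,"y":0,"z":0,"rx":-0.16,"ry":0,"rz":0,"hand":30},
    {"x":0,"y":0,"z":0,"rx":-0.16,"ry":0,"rz":0,"hand":30},
  ],
)

```text
time_s: 4.45
eef_pos: [454.2, 131.0, 41.2]
ee_rot: [0.7, 0.101, 0.7, -0.102]
force: [0.0, 0.8, -1.9]
grip_width: 0.519
```

```bash
python3 look.py wrist w4; python3 -c "
from h import *
plan([457,130,30],1.557)"
```

```text
[454.2 131.   41.2] [[-0.0, 0.284, 0.959], [-0.0, 0.959, -0.284], [-1.0, -0.0, -0.0]] [ 0.   0.8 -1.9] 4.45
[ 5.6 -0.1  1.5] [-0.134 -0.     0.   ]
[ 5.6 -0.3  1.5] [-0.134 -0.     0.   ]
n 2 t 4.5
```

View pics/w4.png

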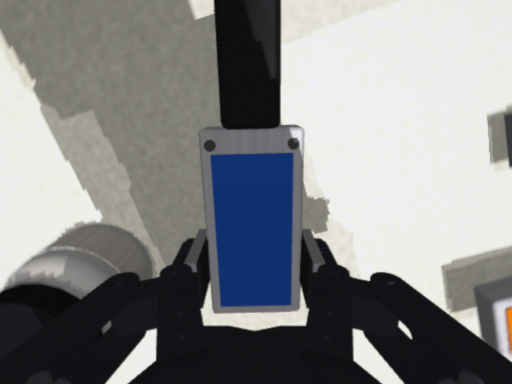

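Emit:
jog_arm(
  increments=[
    {"x":12,"y":0,"z":1.5,"rx":-0.134,"ry":0,"rz":0,"hand":30},
    {"x":15,"y":0,"z":1.5,"rx":-0.134,"ry":0,"rz":0,"hand":30},
    {"x":8,"y":0,"z":0,"rx":0,"ry":0,"rz":0,"hand":30},
    {"x":3,"y":0,"z":0,"rx":0,"ry":0,"rz":0,"hand":30},
    {"x":0,"y":0,"z":0,"rx":0,"ry":0,"rz":0,"hand":30},
  ],
)

```text
time_s: 5.12
eef_pos: [457.5, 131.0, 3.4]
ee_rot: [0.707, 0.009, 0.707, -0.009]
force: [-0.5, -0.0, -1.9]
grip_width: 0.521
```

Emit:
jog_arm(
  increments=[
    {"x":2,"y":0,"z":0,"rx":0,"ry":0,"rz":0,"hand":30},
    {"x":1.5,"y":0,"z":0,"rx":0,"ry":0,"rz":0,"hand":30},
    {"x":0,"y":0,"z":0,"rx":0,"ry":0,"rz":0,"hand":30},
  ],
)

```text
time_s: 5.5
eef_pos: [457.4, 131.1, -0.2]
ee_rot: [0.707, 0.009, 0.707, -0.009]
force: [0.2, -0.4, -2.8]
grip_width: 0.527
```

Emit:
jog_arm(
  increments=[
    {"x":1.5,"y":0,"z":0,"rx":0,"ry":0,"rz":0,"hand":30},
    {"x":0,"y":0,"z":0,"rx":0,"ry":0,"rz":0,"hand":30},
  ],
)

```text
time_s: 5.75
eef_pos: [457.6, 131.1, -1.3]
ee_rot: [0.707, 0.009, 0.707, -0.009]
force: [-2.9, -0.2, 5.7]
grip_width: 0.522
```

Emit:
jog_arm(
  increments=[
    {"x":0,"y":0,"z":0,"rx":0,"ry":0,"rz":0,"hand":70},
    {"x":0,"y":0,"z":0,"rx":0,"ry":0,"rz":0,"hand":70},
    {"x":-40,"y":0,"z":0,"rx":0,"ry":0,"rz":0,"hand":70},
    {"x":-40,"y":0,"z":-50,"rx":0,"ry":0,"rz":0,"hand":70},
    {"x":0,"y":0,"z":-40,"rx":0,"ry":0,"rz":0,"hand":70},
  ],
)

```text
time_s: 6.38
eef_pos: [368.5, 133.4, 79.1]
ee_rot: [0.709, 0.009, 0.706, -0.009]
force: [0.6, 0.0, -0.6]
grip_width: 0.822
```

```bash
python3 look.py wrist w5
```

```text
[368.5 133.4  79.1] [[0.004, 0.025, 1.0], [0.0, 1.0, -0.025], [-1.0, 0.0, 0.004]] [ 0.6  0.  -0.6] 6.375
```

View pics/w5.png

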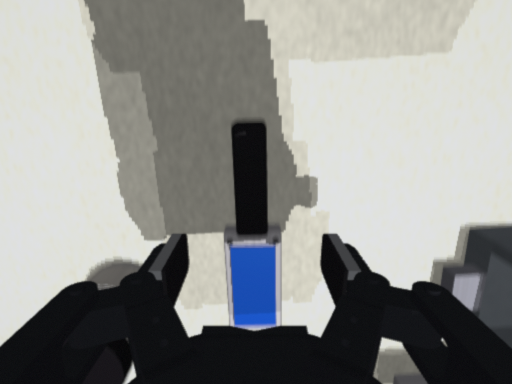

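The carrier lies flat. Its handle end is at about (249,123) and its handle root at about (252,233).

Run:
```python
from h import *
f=np.load("w5.npz");C=[f[k] for k in f.files]
a=cv2.imread("pics/w5.png").max(2)
for r in (140,160,180,200,220):
    xs=np.where(a[r,200:300]<40)[0]+200; print(r,xs.min(),xs.max(),onz(C,xs.min()-.5,r,28)[:2].round(1),onz(C,xs.max()+.5,r,28)[:2].round(1))
print(onz(C,250,122.5,28).round(1),onz(C,252,233,28).round(1))
```

```text
140 232 265 [318.3 118.6] [319.  141.6]
160 233 265 [332.  118.6] [332.7 141.4]
180 234 266 [346.3 118.6] [347.  141.8]
200 235 266 [361.3 118.6] [361.9 141.6]
220 236 266 [376.8 118.6] [377.5 141.4]
[307.1 131.5  28. ] [387.7 130.4  28. ]
```

Emit:
jog_arm(
  increments=[
    {"x":15,"y":-4,"z":-36,"rx":-0.02,"ry":0,"rz":0,"hand":60},
    {"x":35,"y":0,"z":0,"rx":0,"ry":0,"rz":0,"hand":60},
    {"x":24,"y":0,"z":0,"rx":0,"ry":0,"rz":0,"hand":60},
    {"x":0,"y":0,"z":0,"rx":0,"ry":0,"rz":0,"hand":60},
  ],
)

```text
time_s: 6.92
eef_pos: [331.7, 130.1, 2.5]
ee_rot: [0.706, 0.002, 0.708, -0.002]
force: [0.2, 0.2, 0.5]
grip_width: 0.701
```

```bash
python3 look.py wrist w6
```

```text
[331.7 130.1   2.5] [[-0.003, 0.005, 1.0], [-0.0, 1.0, -0.005], [-1.0, -0.0, -0.003]] [0.2 0.2 0.5] 6.925
```

View pics/w6.png

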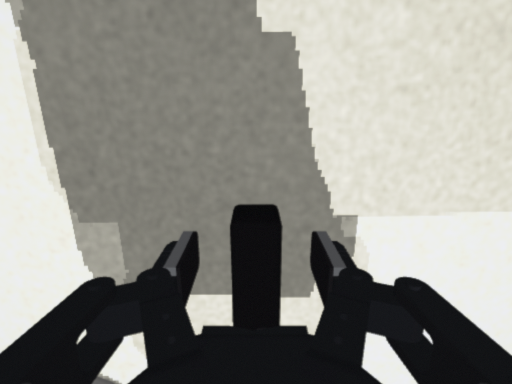

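The handle is centred between the fingers (column 256). I'll close on it.

Emit:
jog_arm(
  increments=[
    {"x":-2,"y":0,"z":0,"rx":0,"ry":0,"rz":0,"hand":10},
    {"x":0,"y":0,"z":0,"rx":0,"ry":0,"rz":0,"hand":10},
    {"x":0,"y":0,"z":0,"rx":0,"ry":0,"rz":0,"hand":10},
    {"x":0,"y":0,"z":0,"rx":0,"ry":0,"rz":0,"hand":10},
    {"x":-40,"y":0,"z":0,"rx":0,"ry":0,"rz":0,"hand":10},
  ],
  force=70,
)

```text
time_s: 7.6
eef_pos: [331.2, 130.1, 45.0]
ee_rot: [0.705, 0.002, 0.709, -0.002]
force: [-0.2, 0.6, -1.6]
grip_width: 0.266
```

```bash
python3 look.py wrist w7
python3 - <<'E'
from h import *
o=np.array([570.6,-129.0]);y=-0.014
X=lambda a,b:o+[a*np.cos(y)-b*np.sin(y),a*np.sin(y)+b*np.cos(y)]
print(X(-165,0)); plan([*X(-165,0),90],np.pi/2+y,55)
E
```

```text
[331.2 130.1  45. ] [[-0.005, 0.005, 1.0], [-0.0, 1.0, -0.005], [-1.0, -0.0, -0.005]] [-0.2  0.6 -1.6] 7.6
[ 405.61616974 -126.69007546]
[ -8.1 -51.3  14.6] [ 0.002  0.001 -0.   ]
[ -8.1 -51.3  14.7] [ 0.002  0.001 -0.   ]
[ -8.1 -51.3  14.8] [ 0.002  0.001 -0.   ]
[ -8.1 -51.3  14.9] [ 0.002  0.001 -0.   ]
[ -8.1 -51.2  15. ] [ 0.002  0.001 -0.   ]
n 5 t 7.65
```

View pics/w7.png

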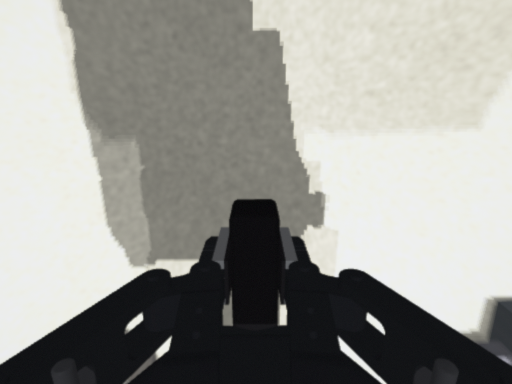

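Emit:
jog_arm(
  increments=[
    {"x":-50,"y":0,"z":0,"rx":0,"ry":0,"rz":0,"hand":10},
    {"x":-40,"y":-15,"z":5,"rx":0.01,"ry":0,"rz":0,"hand":10},
    {"x":0,"y":-55,"z":15,"rx":0,"ry":0,"rz":0,"hand":10},
    {"x":0,"y":-55,"z":15,"rx":0,"ry":0,"rz":0,"hand":10},
    {"x":0,"y":-55,"z":15,"rx":0,"ry":0,"rz":0,"hand":10},
  ],
)

```text
time_s: 8.28
eef_pos: [380.1, -52.3, 135.8]
ee_rot: [0.707, 0.005, 0.707, -0.005]
force: [1.2, 0.4, -2.7]
grip_width: 0.263
```

Emit:
jog_arm(
  increments=[
    {"x":0,"y":-50,"z":5,"rx":0,"ry":0,"rz":0,"hand":10},
    {"x":40,"y":-27,"z":0,"rx":0,"ry":0,"rz":0,"hand":10},
    {"x":35,"y":0,"z":0,"rx":0,"ry":0,"rz":0,"hand":10},
    {"x":0,"y":0,"z":0,"rx":0,"ry":0,"rz":0,"hand":10},
  ],
)

```text
time_s: 8.78
eef_pos: [382.6, -126.9, 59.1]
ee_rot: [0.706, 0.006, 0.708, -0.004]
force: [0.4, 0.2, -2.2]
grip_width: 0.263
```

```bash
python3 look.py top t8 230 100 380 230 5;python3 look.py scene s8 130 130 290 280 4; python3 look.py wrist w8; python3 -c "
from h import *
print(sense()['wrist_torque'])
plan([405.6,-126.7,60],1.5568)"
```

```text
[ 382.6 -126.9   59.1] [[-0.004, 0.015, 1.0], [0.003, 1.0, -0.015], [-1.0, 0.003, -0.004]] [ 0.4  0.2 -2.2] 8.775
[ 383.7 -127.3   60.6] [[-0.001, 0.015, 1.0], [0.001, 1.0, -0.015], [-1.0, 0.001, -0.001]] [-0.3  0.8 -1.8] 8.825
[ 384.3 -127.6   61.4] [[0.001, 0.014, 1.0], [-0.001, 1.0, -0.014], [-1.0, -0.001, 0.001]] [ 0.5 -0.6 -1.3] 8.875
[-0.04077493  0.13123207 -0.01582319]
[ 1.7  1.3 21. ] [-0.     0.002  0.001]
n 1 t 8.925
```

View pics/t8.png

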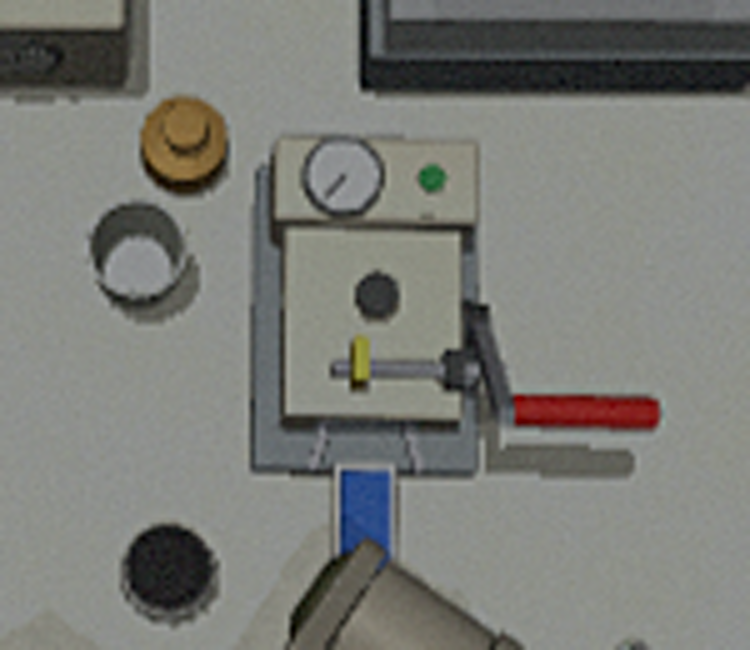

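View pics/s8.png

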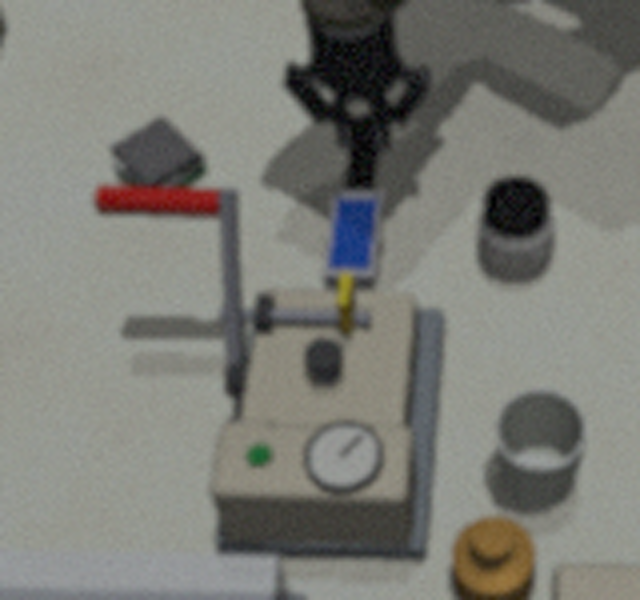

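View pics/w8.png

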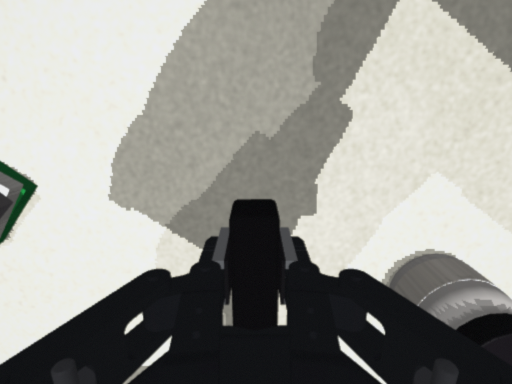

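Run:
```python
from h import *
C=cam("top")
P=lambda U,V,z:onz(C,(U+.5)/5-.5+230,(V+.5)/5-.5+100,z)[:2].round(1)
print("tray end",P(334,465,75),P(397,465,75),"tray rear",P(337,540,75),P(396,540,75))
print("rails",P(317,466,35),P(419,466,35),"rails in",P(325,430,35),P(411,430,35))
print("arch",P(282,415,90),P(461,419,90),P(285,231,90),P(462,232,90))
S=cam("scene");Q=lambda U,V,z:onz(S,(U+.5)/4-.5+130,(V+.5)/4-.5+130,z)[:2].round(1)
print("scene arch FL/FR",Q(416,292,90),Q(262,289,90),"tray",Q(376,272,75),Q(327,270,75),Q(378,195,75),Q(334,193,75))
```

```text
tray end [ 537.2 -102.7] [ 537.5 -148.6] tray rear [ 482.3 -104.6] [ 482.6 -147.3]
rails [542.4 -93.1] [ 542.9 -169.1] rails in [569.6 -99.2] [ 570.1 -163.4]
arch [571.3 -64.1] [ 569.3 -193.6] [708.1 -66.5] [ 708.2 -196.2]
scene arch FL/FR [571.4 -66.3] [ 571.7 -196.4] tray [ 540.4 -103.7] [ 539.4 -146.3] [ 454.3 -109. ] [ 453.1 -148.8]
```

Emit:
jog_arm(
  increments=[
    {"x":15,"y":-4,"z":0,"rx":0.002,"ry":0,"rz":0,"hand":10},
    {"x":12,"y":0,"z":0,"rx":0,"ry":0,"rz":0,"hand":10},
    {"x":0,"y":0,"z":15,"rx":0,"ry":0,"rz":0,"hand":10},
    {"x":0,"y":0,"z":15,"rx":0,"ry":0,"rz":0,"hand":10},
    {"x":0,"y":0,"z":0,"rx":0,"ry":0,"rz":0,"hand":10},
  ],
)

```text
time_s: 9.55
eef_pos: [414.6, -132.0, 33.7]
ee_rot: [0.707, 0.005, 0.707, -0.006]
force: [0.5, 0.7, -2.2]
grip_width: 0.266
```

```bash
python3 look.py top t9 270 140 350 220 8;python3 look.py scene s9 170 160 260 240 7
```

```text
[ 414.6 -132.    33.7] [[0.001, 0.016, 1.0], [-0.001, 1.0, -0.016], [-1.0, -0.001, 0.001]] [ 0.5  0.7 -2.2] 9.55
[ 413.9 -131.8   33.6] [[0.0, 0.016, 1.0], [-0.0, 1.0, -0.016], [-1.0, -0.0, 0.0]] [-0.2  0.9 -2.1] 9.6
```

View pics/t9.png

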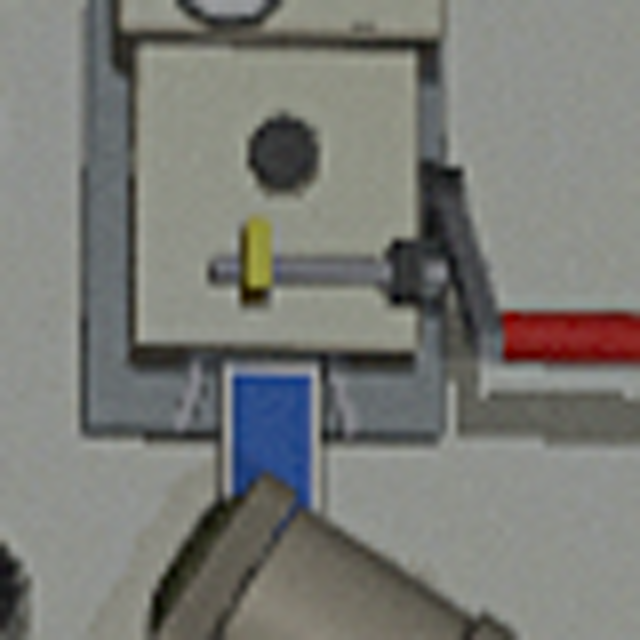

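View pics/s9.png

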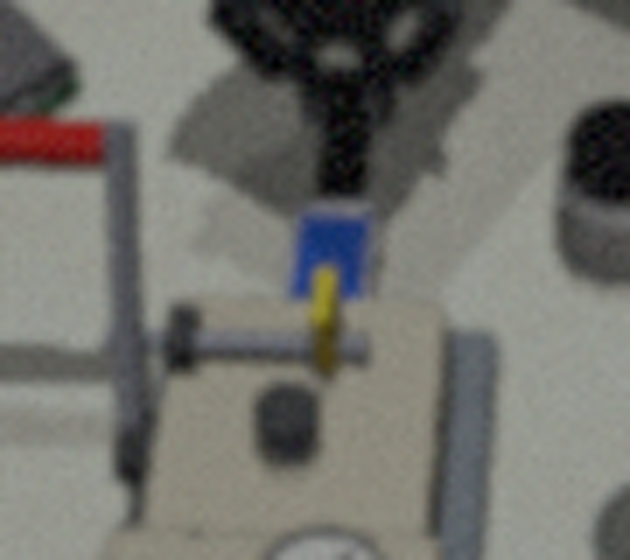

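Emit:
jog_arm(
  increments=[
    {"x":0,"y":2,"z":10,"rx":0,"ry":0,"rz":0,"hand":10},
    {"x":0,"y":0,"z":15,"rx":0,"ry":0,"rz":0,"hand":10},
    {"x":0,"y":0,"z":15,"rx":0,"ry":0,"rz":0,"hand":10},
    {"x":0,"y":0,"z":0,"rx":0,"ry":0,"rz":0,"hand":10},
  ],
)

```text
time_s: 10.15
eef_pos: [454.5, -130.7, 33.4]
ee_rot: [0.707, 0.006, 0.707, -0.006]
force: [-0.6, -0.3, -2.1]
grip_width: 0.261
```

Emit:
jog_arm(
  increments=[
    {"x":1.5,"y":0,"z":10,"rx":0,"ry":0,"rz":0,"hand":10},
    {"x":1,"y":0,"z":10,"rx":0,"ry":0,"rz":0,"hand":10},
    {"x":0,"y":0,"z":10,"rx":0,"ry":0,"rz":0,"hand":10},
    {"x":0,"y":0,"z":10,"rx":0,"ry":0,"rz":0,"hand":10},
    {"x":0,"y":0,"z":0,"rx":0,"ry":0,"rz":0,"hand":10},
  ],
)

```text
time_s: 10.78
eef_pos: [495.4, -131.7, 31.3]
ee_rot: [0.708, 0.006, 0.706, -0.006]
force: [1.5, 0.7, 1.7]
grip_width: 0.265
```

Emit:
jog_arm(
  increments=[
    {"x":0,"y":0,"z":6,"rx":0,"ry":0,"rz":0,"hand":10},
    {"x":0,"y":0,"z":5,"rx":0,"ry":0,"rz":0,"hand":10},
    {"x":0,"y":0,"z":0,"rx":0,"ry":0,"rz":0,"hand":10},
  ],
)

```text
time_s: 11.15
eef_pos: [505.2, -131.7, 31.4]
ee_rot: [0.707, 0.006, 0.707, -0.006]
force: [-2.2, 1.0, 6.8]
grip_width: 0.261
```

Emit:
jog_arm(
  increments=[
    {"x":-0.5,"y":0,"z":4,"rx":0,"ry":0,"rz":0,"hand":10},
    {"x":0,"y":0,"z":2,"rx":0,"ry":0,"rz":0,"hand":10},
    {"x":0,"y":0,"z":0,"rx":0,"ry":0,"rz":0,"hand":10},
  ],
)

```text
time_s: 11.52
eef_pos: [508.2, -131.6, 31.4]
ee_rot: [0.704, 0.006, 0.71, -0.005]
force: [-21.2, -1.2, 16.3]
grip_width: 0.262
```

Firm contact of 21 N at TCP x 508, where the stop was predicted to give about 510. I'll release and check.

Emit:
jog_arm(
  increments=[
    {"x":0,"y":0,"z":0,"rx":0,"ry":0,"rz":0,"hand":50},
    {"x":0,"y":0,"z":0,"rx":0,"ry":0,"rz":0,"hand":50},
    {"x":-15,"y":0,"z":0,"rx":0,"ry":0,"rz":0,"hand":50},
    {"x":-35,"y":0,"z":0,"rx":0,"ry":0,"rz":0,"hand":50},
    {"x":-40,"y":0,"z":-30,"rx":0,"ry":0,"rz":0,"hand":50},
  ],
)

```text
time_s: 12.15
eef_pos: [481.5, -131.3, 123.1]
ee_rot: [0.708, 0.005, 0.707, -0.006]
force: [-0.7, -0.1, 0.2]
grip_width: 0.585
```

```bash
python3 look.py wrist w10; python3 look.py top t10 270 140 350 220 8
```

```text
[ 481.5 -131.3  123.1] [[0.001, 0.016, 1.0], [-0.001, 1.0, -0.016], [-1.0, -0.001, 0.001]] [-0.7 -0.1  0.2] 12.15
[ 480.1 -131.6  127.7] [[0.005, 0.016, 1.0], [-0.003, 1.0, -0.016], [-1.0, -0.003, 0.005]] [ 4.7 -0.8  5.3] 12.2
```

View pics/w10.png

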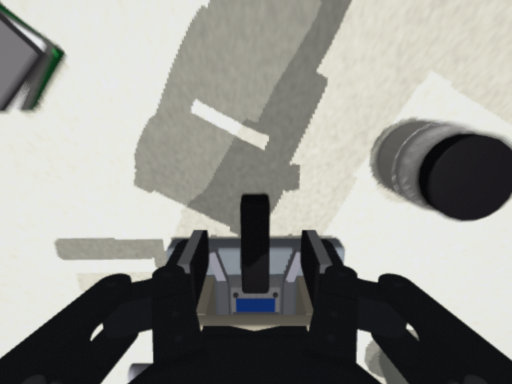

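View pics/t10.png

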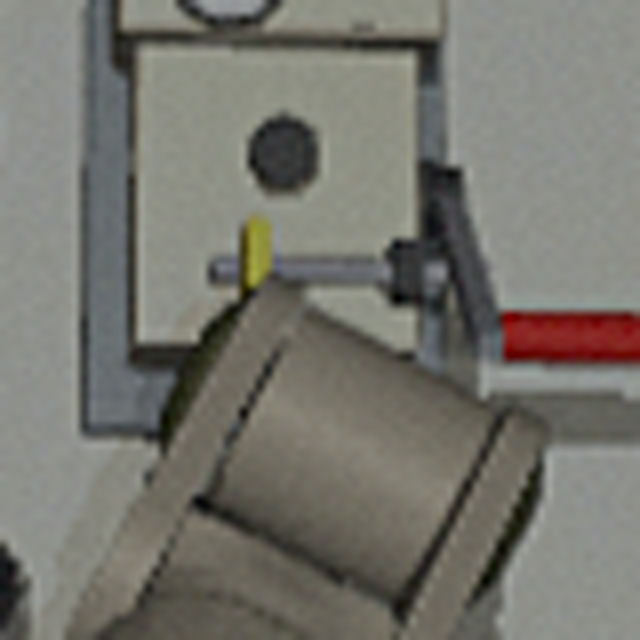

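Run:
```python
from h import *
f=np.load("w10.npz");C=[f[k] for k in f.files]
a=cv2.imread("pics/w10.png");cv2.imwrite("pics/w10z.png",cv2.resize(a[180:330,180:335],None,fx=5,fy=5,interpolation=cv2.INTER_CUBIC))
print(sense()["force"],sense()["eef_pos"])
for n,u,v,z in(("hend",255,194.5,53),("bedL",180,237.5,25),("bedR",335,237.5,25),("trayrear",255,292,43)):print(n,onz(C,u,v,z).round(1))
```

```text
[-0.52318881  0.13717266 -0.66530208] [ 481.13946008 -131.72469823  125.80469891]
hend [ 476.4 -131.5   53. ]
bedL [ 526.3 -202.2   25. ]
bedR [528.9 -57.8  25. ]
trayrear [ 573.7 -133.2   43. ]
```

View pics/w10z.png

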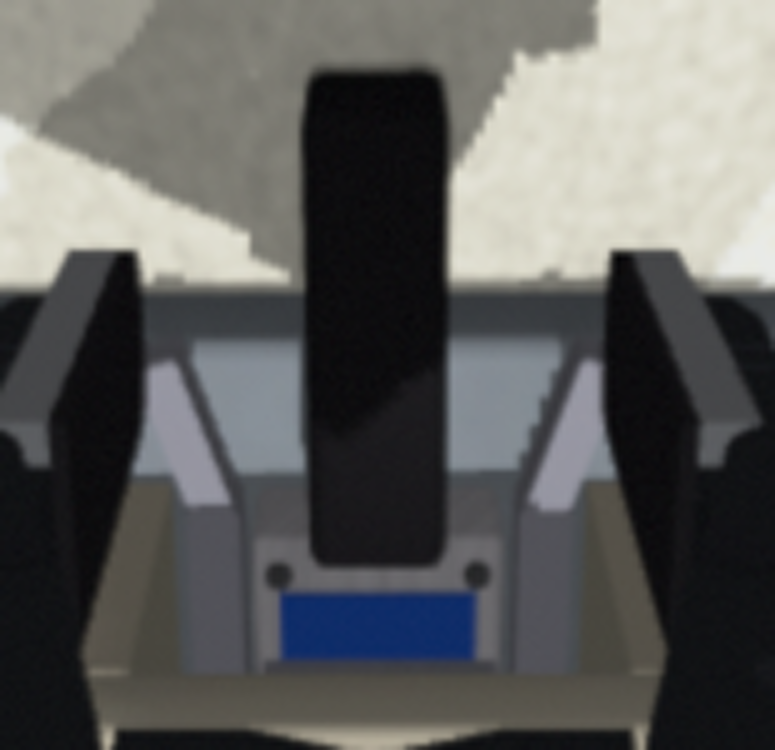

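Run:
```python
from h import *
f=np.load("w10.npz");C=[f[k] for k in f.files]
P=lambda U,V,z:onz(C,(U+.5)/5-.5+180,(V+.5)/5-.5+180,z).round(1)
print("hend",P(375,72,53),"hroot",P(375,566,53),"bed",P(250,338,25),P(500,338,25),"tray rear L,R",P(258,537,43),P(500,537,43))
print("bay x0 arch foot",P(240,472,25),"rail inner",P(245,560,35),P(513,560,35))
```

```text
hend [ 476.  -131.8   53. ] hroot [ 567.1 -133.4   53. ] bed [ 537.2 -156.4   25. ] [ 538.  -109.3   25. ] tray rear L,R [ 568.  -154.8   43. ] [ 568.8 -110.6   43. ]
bay x0 arch foot [ 566.1 -159.6   25. ] rail inner [ 578.8 -158.4   35. ] [ 579.7 -107.4   35. ]
```

```bash
python3 look.py wrist w11 180 170 335 320 5
```

```text
[ 481.1 -131.7  125.8] [[0.006, 0.017, 1.0], [-0.003, 1.0, -0.017], [-1.0, -0.003, 0.006]] [-0.5  0.1 -0.7] 12.25
```

View pics/w11.png

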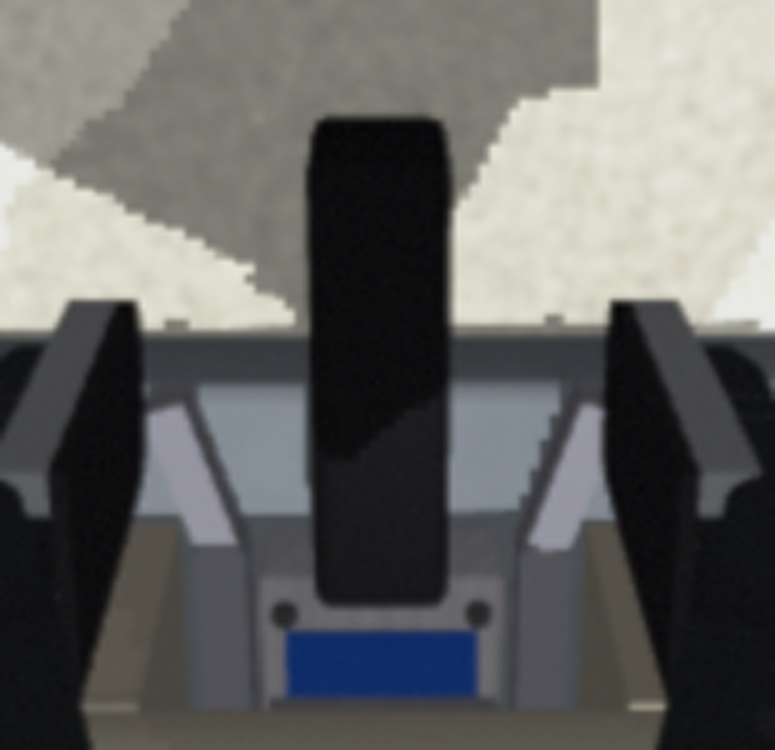

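Run:
```python
from h import *
f=np.load("w11.npz");C=[f[k] for k in f.files]
P=lambda U,V,z:onz(C,(U+.5)/5-.5+180,(V+.5)/5-.5+170,z).round(1)
print("hend",P(380,118,53),"hroot",P(380,605,53),"bed",P(250,383,25),P(500,383,25),"tray rear L,R",P(264,576,43),P(504,576,43))
for X in ([485.6,-128,53],[570.4,-129,53],[540.6,-128,25]):
    u=proj(C,X);print(((u-[180,170])*5+2).round(0))
```

```text
hend [ 476.2 -131.6   53. ] hroot [ 567.1 -133.2   53. ] bed [ 537.9 -157.5   25. ] [ 538.7 -109.8   25. ] tray rear L,R [ 567.9 -154.7   43. ] [ 568.7 -110.4   43. ]
[403. 173.]
[404. 620.]
[405. 393.]
```

Bed front (press x −30) and tray rear are 30.0 mm apart, so the tray rear is at press x 0.0 and the carrier is home. Next is the catch.

Emit:
jog_arm(
  increments=[
    {"x":-50,"y":0,"z":0,"rx":0,"ry":0,"rz":0,"hand":50},
    {"x":-10,"y":6,"z":50,"rx":0,"ry":0,"rz":0,"hand":50},
    {"x":0,"y":6,"z":50,"rx":0,"ry":0,"rz":0,"hand":50},
    {"x":0,"y":0,"z":15,"rx":0,"ry":0,"rz":0,"hand":50},
    {"x":0,"y":0,"z":0,"rx":0,"ry":0,"rz":0,"hand":50},
  ],
)

```text
time_s: 12.92
eef_pos: [596.5, -120.8, 180.2]
ee_rot: [0.707, 0.006, 0.708, -0.005]
force: [-0.6, -0.7, -0.1]
grip_width: 0.585
```

```bash
python3 look.py wrist w12
```

```text
[ 596.5 -120.8  180.2] [[-0.001, 0.016, 1.0], [0.001, 1.0, -0.016], [-1.0, 0.001, -0.001]] [-0.6 -0.7 -0.1] 12.925
```

View pics/w12.png

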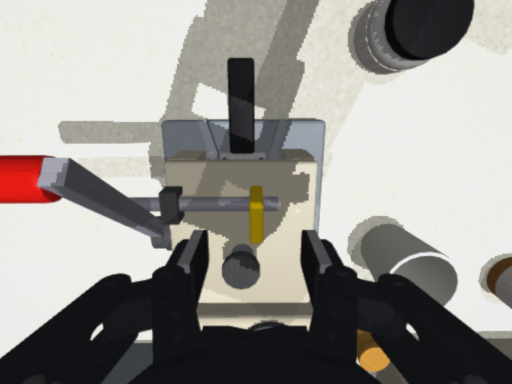

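The tab's top face spans columns 250–263 and rows 207–243. The tab is centred near column 257, and the fingers near 254.

Run:
```python
from h import *
f=np.load("w12.npz");C=[f[k] for k in f.files]
print(onz(C,257,207,140).round(1),onz(C,257,243,140).round(1),onz(C,250,225,140).round(1),onz(C,263.5,225,140).round(1),"cap",onz(C,241,268,122).round(1))
g=onz(C,257,225,140); plan([g[0],g[1],113],1.556,50)
```

```text
[ 590.7 -119.5  140. ] [ 618.  -119.9  140. ] [ 604.  -124.6  140. ] [ 604.2 -115.2  140. ] cap [ 649.3 -133.1  122. ]
[33.7  0.6  4.1] [-0.001 -0.001 -0.   ]
[33.7  0.6  4.1] [-0.001 -0.001 -0.   ]
n 2 t 12.975
```

Emit:
jog_arm(
  increments=[
    {"x":20,"y":1,"z":7,"rx":0,"ry":0,"rz":0,"hand":40},
    {"x":25,"y":0,"z":0,"rx":0,"ry":0,"rz":0,"hand":40},
    {"x":20,"y":0,"z":0,"rx":0,"ry":0,"rz":0,"hand":40},
    {"x":0,"y":0,"z":0,"rx":0,"ry":0,"rz":0,"hand":40},
  ],
)

```text
time_s: 13.48
eef_pos: [601.9, -119.9, 114.1]
ee_rot: [0.706, 0.007, 0.708, -0.006]
force: [0.1, 0.2, 0.7]
grip_width: 0.466
```

Emit:
jog_arm(
  increments=[
    {"x":0,"y":0,"z":0,"rx":0,"ry":0,"rz":0,"hand":2},
    {"x":0,"y":0,"z":0,"rx":0,"ry":0,"rz":0,"hand":2},
    {"x":0,"y":0,"z":0,"rx":0,"ry":0,"rz":0,"hand":2},
    {"x":0,"y":0,"z":0,"rx":0,"ry":0,"rz":0,"hand":2},
  ],
  force=30,
)

```text
time_s: 13.98
eef_pos: [603.4, -120.3, 117.2]
ee_rot: [0.708, 0.006, 0.707, -0.006]
force: [-0.7, 1.4, 4.9]
grip_width: 0.113
```

The opening of 9.7 mm matches the 10 mm tab. I'll slide it to +y.

Emit:
jog_arm(
  increments=[
    {"x":0,"y":8,"z":0,"rx":0,"ry":0,"rz":0,"hand":2},
    {"x":0,"y":10,"z":0,"rx":0,"ry":0,"rz":0,"hand":2},
    {"x":0,"y":8,"z":0,"rx":0,"ry":0,"rz":0,"hand":2},
    {"x":0,"y":5,"z":0,"rx":0,"ry":0,"rz":0,"hand":2},
    {"x":0,"y":0,"z":0,"rx":0,"ry":0,"rz":0,"hand":2},
  ],
)

```text
time_s: 14.6
eef_pos: [603.8, -89.1, 117.2]
ee_rot: [0.707, 0.006, 0.707, -0.006]
force: [-2.0, 1.4, 7.4]
grip_width: 0.107
```

Emit:
jog_arm(
  increments=[
    {"x":0,"y":3,"z":0,"rx":0,"ry":0,"rz":0,"hand":2},
    {"x":0,"y":2,"z":0,"rx":0,"ry":0,"rz":0,"hand":2},
    {"x":0,"y":0,"z":0,"rx":0,"ry":0,"rz":0,"hand":2},
  ],
)

```text
time_s: 14.98
eef_pos: [603.9, -87.0, 117.2]
ee_rot: [0.707, 0.004, 0.707, -0.008]
force: [-3.4, -12.0, 4.7]
grip_width: 0.113
```

End stop felt: −12 N after 33 mm of travel. I'll release and rise.

Emit:
jog_arm(
  increments=[
    {"x":0,"y":-2,"z":0,"rx":0,"ry":0,"rz":0,"hand":2},
    {"x":0,"y":0,"z":0,"rx":0,"ry":0,"rz":0,"hand":40},
    {"x":0,"y":0,"z":0,"rx":0,"ry":0,"rz":0,"hand":40},
    {"x":-40,"y":0,"z":0,"rx":0,"ry":0,"rz":0,"hand":40},
    {"x":-60,"y":0,"z":0,"rx":0,"ry":0,"rz":0,"hand":40},
  ],
)

```text
time_s: 15.6
eef_pos: [602.9, -85.8, 215.9]
ee_rot: [0.706, 0.006, 0.708, -0.005]
force: [0.5, -0.1, 0.8]
grip_width: 0.47
```

Emit:
jog_arm(
  increments=[
    {"x":-50,"y":0,"z":-20,"rx":0.16,"ry":0,"rz":0,"hand":50},
    {"x":-25,"y":-10,"z":-15,"rx":0.16,"ry":0,"rz":0,"hand":50},
    {"x":0,"y":-30,"z":0,"rx":0.16,"ry":0,"rz":0,"hand":50},
    {"x":0,"y":0,"z":0,"rx":0.16,"ry":0,"rz":0,"hand":50},
    {"x":0,"y":0,"z":0,"rx":0.16,"ry":0,"rz":0,"hand":50},
  ],
)

```text
time_s: 16.23
eef_pos: [557.1, -121.5, 291.2]
ee_rot: [0.648, 0.283, 0.648, -0.283]
force: [-0.8, 0.2, 0.0]
grip_width: 0.586
```

```bash
python3 look.py wrist w13
python3 - <<'E'
from h import *
plan([545,-200,285],0.0-.014,60)
E
```

```text
[ 557.1 -121.5  291.2] [[-0.0, 0.733, 0.68], [0.0, 0.68, -0.733], [-1.0, 0.0, -0.0]] [-0.8  0.2  0. ] 16.225
[  1.2 -12.4   9.9] [ 0.151 -0.     0.   ]
[  1.2 -10.8  11.7] [ 0.151 -0.     0.   ]
[ 1.2 -8.9 13.2] [ 0.151 -0.     0.   ]
[ 1.2 -6.8 14.4] [ 0.151 -0.     0.   ]
[ 1.2 -4.6 15.2] [ 0.151 -0.     0.   ]
n 5 t 16.275
```

View pics/w13.png

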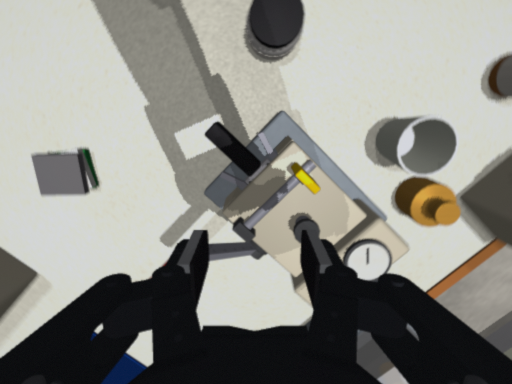

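The yellow tab is now at the far left end. I'll finish turning and look at the grip.

Emit:
jog_arm(
  increments=[
    {"x":0,"y":-16,"z":16,"rx":0.151,"ry":0,"rz":0,"hand":60},
    {"x":0,"y":-14,"z":19,"rx":0.151,"ry":0,"rz":0,"hand":60},
    {"x":0,"y":-9,"z":22,"rx":0.151,"ry":0,"rz":0,"hand":60},
    {"x":0,"y":-4,"z":24,"rx":0.151,"ry":0,"rz":0,"hand":60},
    {"x":0,"y":0,"z":25,"rx":0.151,"ry":0,"rz":0,"hand":60},
  ],
)

```text
time_s: 16.9
eef_pos: [564.4, -240.7, 291.2]
ee_rot: [0.499, 0.501, 0.499, -0.501]
force: [0.8, 0.2, -0.7]
grip_width: 0.703
```

Emit:
jog_arm(
  increments=[
    {"x":0,"y":0,"z":0,"rx":0,"ry":0,"rz":0,"hand":60},
  ],
)

```text
time_s: 17.02
eef_pos: [564.2, -241.2, 290.6]
ee_rot: [0.5, 0.5, 0.5, -0.5]
force: [-0.5, -0.8, -0.2]
grip_width: 0.704
```

```bash
python3 look.py wrist w14
python3 - <<'E'
from h import *
f=np.load("w14.npz");C=[f[k] for k in f.files]
a=cv2.imread("pics/w14.png");h=cv2.cvtColor(a,cv2.COLOR_BGR2HSV)
m=(((h[...,0]<6)|(h[...,0]>174))&(h[...,1]>130)&(h[...,2]>60)).astype(np.uint8)
ct=max(cv2.findContours(m,0,2)[0],key=cv2.contourArea);r=cv2.minAreaRect(ct);print(r);print([onz(C,*p,188)[:2].round(1) for p in cv2.boxPoints(r)])
E
```

```text
[ 564.2 -241.2  290.6] [[-0.001, 1.0, -0.0], [0.0, -0.0, -1.0], [-1.0, -0.001, -0.0]] [-0.5 -0.8 -0.2] 17.025
((246.0, 215.0), (104.0, 26.0), 90.0)
[array([ 545.2, -218.2]), array([ 568. , -218.3]), array([ 568.2, -322. ]), array([ 542.6, -321.9])]
```

View pics/w14.png

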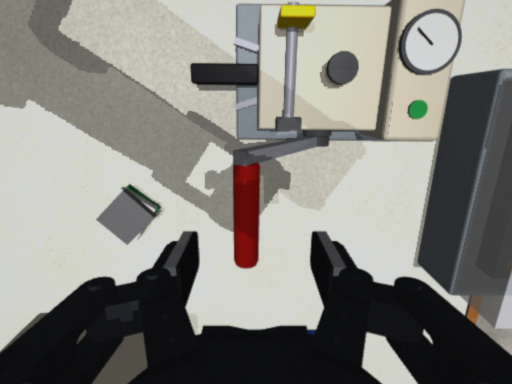

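Grip centre is at x≈556.5, y≈−268, z 188. It agrees with the earlier triangulation. I'll descend astride it.

Emit:
jog_arm(
  increments=[
    {"x":20,"y":-8,"z":34,"rx":0,"ry":0,"rz":0,"hand":65},
    {"x":40,"y":0,"z":0,"rx":0,"ry":0,"rz":0,"hand":65},
    {"x":40,"y":0,"z":0,"rx":0,"ry":0,"rz":0,"hand":65},
    {"x":20,"y":0,"z":0,"rx":0,"ry":0,"rz":0,"hand":65},
    {"x":0,"y":0,"z":0,"rx":0,"ry":0,"rz":0,"hand":65},
  ],
)

```text
time_s: 17.7
eef_pos: [555.9, -272.8, 170.3]
ee_rot: [0.5, 0.499, 0.502, -0.499]
force: [-0.5, -0.4, -0.0]
grip_width: 0.759
```

Emit:
jog_arm(
  increments=[
    {"x":0,"y":0,"z":0,"rx":0,"ry":0,"rz":0,"hand":10},
    {"x":0,"y":0,"z":0,"rx":0,"ry":0,"rz":0,"hand":10},
    {"x":0,"y":0,"z":0,"rx":0,"ry":0,"rz":0,"hand":10},
    {"x":0,"y":0,"z":0,"rx":0,"ry":0,"rz":0,"hand":10},
  ],
  force=40,
)

```text
time_s: 18.2
eef_pos: [556.3, -274.2, 172.6]
ee_rot: [-0.5, -0.5, -0.499, 0.5]
force: [-4.2, 1.6, 6.3]
grip_width: 0.267
```

Emit:
jog_arm(
  increments=[
    {"x":4,"y":-5.2,"z":0,"rx":0,"ry":0,"rz":0,"hand":10},
    {"x":4,"y":-5.2,"z":0,"rx":0,"ry":0,"rz":0,"hand":10},
    {"x":8.8,"y":-9.7,"z":0,"rx":0,"ry":0,"rz":0,"hand":10},
    {"x":0,"y":0,"z":0,"rx":0,"ry":0,"rz":0,"hand":10},
  ],
)

```text
time_s: 18.7
eef_pos: [536.7, -274.1, 155.0]
ee_rot: [0.5, 0.501, 0.499, -0.5]
force: [3.1, 1.6, 0.5]
grip_width: 0.264
```

Moving freely at about 5 N, so I'll continue the arc.

Emit:
jog_arm(
  increments=[
    {"x":9.7,"y":-8.8,"z":0,"rx":0,"ry":0,"rz":0,"hand":10},
    {"x":10.4,"y":-8,"z":0,"rx":0,"ry":0,"rz":0,"hand":10},
    {"x":11,"y":-7,"z":0,"rx":0,"ry":0,"rz":0,"hand":10},
    {"x":11.6,"y":-6,"z":0,"rx":0,"ry":0,"rz":0,"hand":10},
    {"x":0,"y":0,"z":0,"rx":0,"ry":0,"rz":0,"hand":10},
  ],
)

```text
time_s: 19.32
eef_pos: [506.8, -274.1, 111.7]
ee_rot: [0.5, 0.501, 0.5, -0.5]
force: [5.1, 0.2, -5.5]
grip_width: 0.267
```

Emit:
jog_arm(
  increments=[
    {"x":12.1,"y":-5.1,"z":0,"rx":0,"ry":0,"rz":0,"hand":10},
    {"x":12.5,"y":-3.9,"z":0,"rx":0,"ry":0,"rz":0,"hand":10},
    {"x":12.8,"y":-2.8,"z":0,"rx":0,"ry":0,"rz":0,"hand":10},
    {"x":12.9,"y":-1.7,"z":0,"rx":0,"ry":0,"rz":0,"hand":10},
    {"x":0,"y":0,"z":0,"rx":0,"ry":0,"rz":0,"hand":10},
  ],
)

```text
time_s: 19.95
eef_pos: [493.2, -274.0, 61.2]
ee_rot: [0.5, 0.5, 0.5, -0.5]
force: [6.3, 0.1, -6.5]
grip_width: 0.263
```

Emit:
jog_arm(
  increments=[
    {"x":13,"y":-0.6,"z":0,"rx":0,"ry":0,"rz":0,"hand":10},
    {"x":6,"y":0.2,"z":0,"rx":0,"ry":0,"rz":0,"hand":10},
    {"x":3,"y":0.2,"z":0,"rx":0,"ry":0,"rz":0,"hand":10},
    {"x":0,"y":0,"z":0,"rx":0,"ry":0,"rz":0,"hand":10},
  ],
)

```text
time_s: 20.45
eef_pos: [492.4, -274.0, 39.6]
ee_rot: [-0.499, -0.5, -0.5, 0.5]
force: [-2.2, 3.1, 1.3]
grip_width: 0.268
```

Emit:
jog_arm(
  increments=[
    {"x":3,"y":0,"z":0,"rx":0,"ry":0,"rz":0,"hand":10},
    {"x":0,"y":0,"z":0,"rx":0,"ry":0,"rz":0,"hand":10},
  ],
)

```text
time_s: 20.7
eef_pos: [492.5, -274.0, 36.6]
ee_rot: [-0.499, -0.5, -0.5, 0.5]
force: [-2.5, 1.5, 2.7]
grip_width: 0.268
```

Emit:
jog_arm(
  increments=[
    {"x":3,"y":0,"z":0,"rx":0,"ry":0,"rz":0,"hand":10},
    {"x":0,"y":0,"z":0,"rx":0,"ry":0,"rz":0,"hand":10},
  ],
)

```text
time_s: 20.95
eef_pos: [492.5, -274.1, 34.1]
ee_rot: [-0.5, -0.5, -0.5, 0.5]
force: [-4.4, 3.9, 7.9]
grip_width: 0.269
```

```bash
python3 look.py wrist w15;python3 look.py scene s15 130 130 290 280 4
```

```text
[ 492.5 -274.1   34.1] [[-0.001, 1.0, -0.001], [0.0, -0.001, -1.0], [-1.0, -0.001, -0.0]] [-4.4  3.9  7.9] 20.95
[ 492.5 -274.1   34.2] [[-0.001, 1.0, -0.001], [0.0, -0.001, -1.0], [-1.0, -0.001, -0.0]] [-3.6  4.   8.3] 21.0
```

View pics/w15.png

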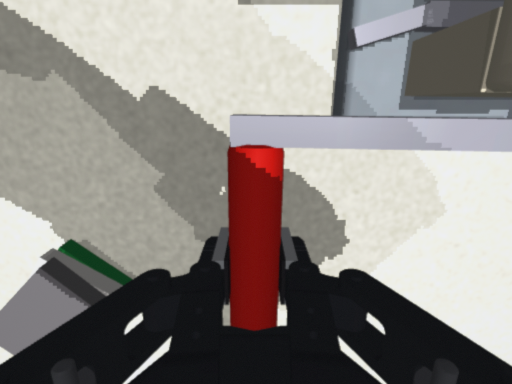

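View pics/s15.png

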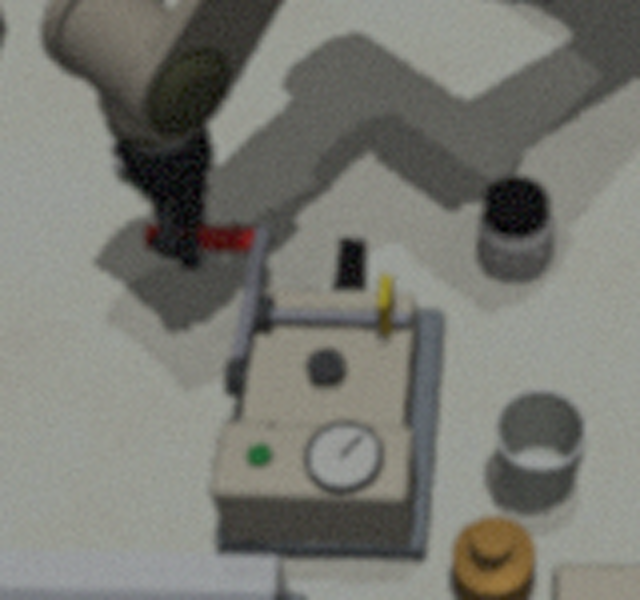

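Emit:
jog_arm(
  increments=[
    {"x":3,"y":0,"z":0,"rx":0,"ry":0,"rz":0,"hand":10},
    {"x":0,"y":0,"z":0,"rx":0,"ry":0,"rz":0,"hand":10},
  ],
)

```text
time_s: 21.3
eef_pos: [492.6, -274.3, 33.6]
ee_rot: [-0.5, -0.5, -0.5, 0.5]
force: [-11.8, 9.4, 32.2]
grip_width: 0.266
```

Emit:
jog_arm(
  increments=[
    {"x":2,"y":0,"z":0,"rx":0,"ry":0,"rz":0,"hand":10},
    {"x":0,"y":0,"z":0,"rx":0,"ry":0,"rz":0,"hand":10},
  ],
)

```text
time_s: 21.55
eef_pos: [492.7, -274.3, 33.3]
ee_rot: [-0.5, -0.5, -0.5, 0.5]
force: [-17.7, 13.9, 50.1]
grip_width: 0.266
```

Hard end stop: 50 N with no further travel. I'll relax, release and retreat.

Emit:
jog_arm(
  increments=[
    {"x":-3,"y":0,"z":0,"rx":0,"ry":0,"rz":0,"hand":10},
    {"x":0,"y":0,"z":0,"rx":0,"ry":0,"rz":0,"hand":65},
    {"x":0,"y":0,"z":0,"rx":0,"ry":0,"rz":0,"hand":65},
    {"x":0,"y":0,"z":0,"rx":0,"ry":0,"rz":0,"hand":65},
  ],
)

```text
time_s: 22.05
eef_pos: [492.6, -274.1, 31.1]
ee_rot: [-0.5, -0.5, -0.5, 0.5]
force: [-0.2, 0.4, 0.1]
grip_width: 0.762
```

Emit:
jog_arm(
  increments=[
    {"x":-30,"y":0,"z":0,"rx":0,"ry":0,"rz":0,"hand":65},
    {"x":-50,"y":0,"z":0,"rx":0,"ry":0,"rz":0,"hand":65},
    {"x":-50,"y":0,"z":0,"rx":0,"ry":0,"rz":0,"hand":65},
    {"x":-50,"y":-30,"z":0,"rx":0,"ry":0,"rz":0,"hand":65},
    {"x":0,"y":0,"z":0,"rx":0,"ry":0,"rz":0,"hand":65},
  ],
)

```text
time_s: 22.68
eef_pos: [462.7, -275.1, 215.2]
ee_rot: [0.502, 0.5, 0.497, -0.5]
force: [0.0, -0.0, -1.1]
grip_width: 0.763
```

```bash
python3 look.py wrist w16; python3 look.py top t16 250 100 380 230 5;python3 look.py scene s16 130 130 290 280 4; python3 look.py scene s17
```

```text
[ 462.7 -275.1  215.2] [[0.005, 1.0, -0.002], [-0.005, -0.002, -1.0], [-1.0, 0.005, 0.005]] [ 0.  -0.  -1.1] 22.675
[ 462.6 -274.5  212.7] [[0.002, 1.0, -0.002], [-0.002, -0.002, -1.0], [-1.0, 0.002, 0.002]] [-0.5 -0.5 -0.3] 22.725
[ 462.5 -274.1  211.1] [[-0.0, 1.0, -0.001], [0.0, -0.001, -1.0], [-1.0, -0.0, -0.0]] [-0.9 -0.3 -0.8] 22.775
[ 462.5 -273.8  210.4] [[-0.001, 1.0, -0.001], [0.001, -0.001, -1.0], [-1.0, -0.001, -0.001]] [ 0.3  0.1 -0.4] 22.825
```

View pics/w16.png

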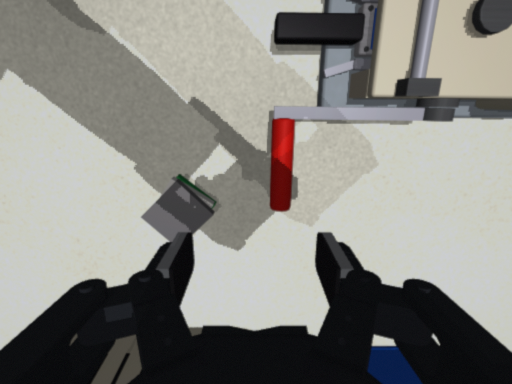

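View pics/t16.png

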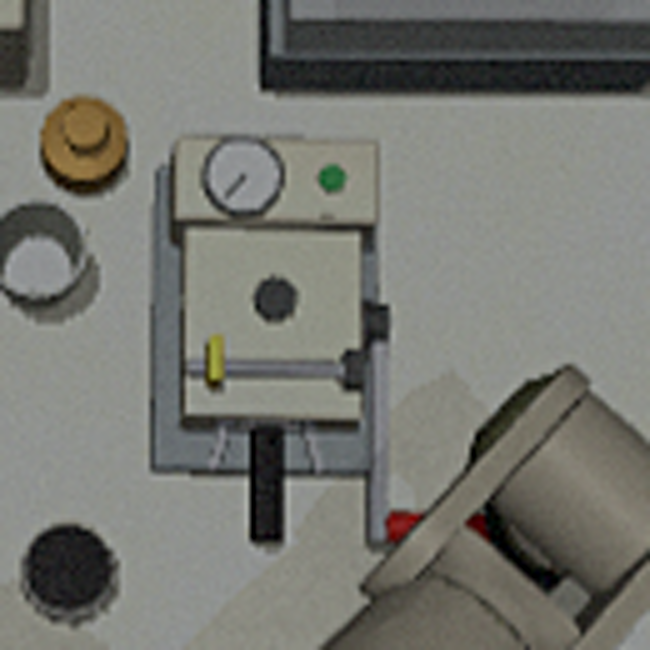

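View pics/s17.png

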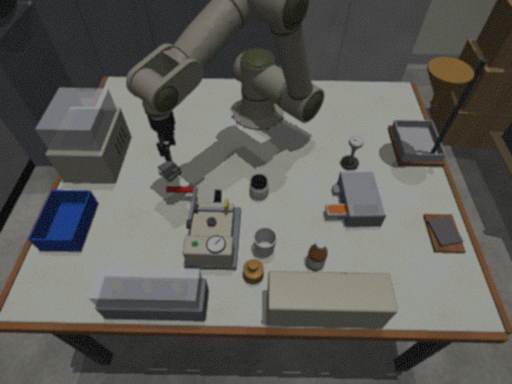

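Run:
```python
from h import *
C=cam("top")
P=lambda U,V,z:onz(C,(U+.5)/5-.5+250,(V+.5)/5-.5+100,z)[:2].round(1)
print("handle end",P(267,543,25),P(267,543,53),"tab",P(215,345,140),P(215,360,124))
f=np.load("w16.npz");W=[f[k] for k in f.files]
s=cam("scene"); a=cv2.cvtColor(cv2.imread("pics/s17.png"),cv2.COLOR_BGR2HSV)
m=((a[...,0]<6)|(a[...,0]>174))&(a[...,1]>130);m[:180]=0;m[200:]=0;m[:,:150]=0;m[:,215:]=0
y,x=np.nonzero(m);b=cv2.cvtColor(cv2.imread("pics/w16.png"),cv2.COLOR_BGR2HSV)
m=((b[...,0]<6)|(b[...,0]>174))&(b[...,1]>130)&(b[...,2]>60);m[:100]=0;m[220:]=0;yy,xx=np.nonzero(m)
print(x.mean(),y.mean(),len(x),x.min(),x.max(),xx.mean(),yy.mean(),tri([ray(s,x.mean(),y.mean()),ray(W,xx.mean(),yy.mean())]))
```

```text
handle end [ 486.1 -130.9] [ 482.9 -128.3] tab [613.  -84.7] [605.4 -85.8]
179.62698412698413 188.96825396825398 126 167 192 281.23799690242646 163.07950438822922 (array([ 492.33212812, -265.87863279,   56.07930512]), [np.float64(1.0793553875278261), np.float64(1.0793553875277255)])
```

Checks agree: grip at z 56 (57 expected when fully down), tab moved about 33 mm to its stop, and handle end at x 483–486 (485.6 expected when home). I'm handing in.

```bash
python3 -c "
from rig import *
print(finish_job())"
```

```text
the job is handed in; nothing more can be done
None
```

I loaded the blue carrier into the press, slid the catch off, then pulled the handle down, and handed the job in at about 23 s. `finish_job()` gave no verdict.

- **Carrier:** I drew it out by its tray, laid it on the bench and regripped it by the handle. I then slid it in blue side up until it met the stop with 21 N, and let go. After release, its tray rear measured at press x 0.0 mm. At the end, its handle end was at world x 483–486 mm, against 485.6 mm expected when home.
- **Catch:** I slid the yellow tab about 33 mm to the press's left, until it hit its end stop with 12 N. The last picture puts it at about world y −85 mm, roughly 33 mm from where it started.
- **Handle:** I pulled it down only after the catch was off, to a hard stop at 50 N. Its grip centre then measured z 56 mm, against about 57 mm expected fully down.
- **Everything else:** The orange carrier and the bystanders look unmoved in the last scene picture, though I did not measure them. The arm ended clear of everything.

Two readings disagreed:
- The cameras and the robot frame differed by up to about 3 mm in y.
- The gripper's height at the handle's end stop suggested about z 52 mm. The 56 mm camera reading and the hard stop outweigh it.

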